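Roll the conveyor roller over the rib to its stop and lock it

TASK

Roll the lying conveyor roller along its cradle with the flat of your closed fingers pressing lightly on top of it (below 30 N), over the low rib, until it sits at rest in its seat between rib and stop; then push the keeper bar fully home behind it and let go. Do not lift the roller or push it from behind: touch only its top, and leave the can, the parts bin and the wrench where they are.

Things in the scene. Friction and masses are not known exactly. Their poses are not given: they have to be found in the camera images.
- cradle: grey base plate bolted to the bench, 225 mm (x) by 310 mm (y), with two dark steel runners along its x axis, 30 mm wide, at y = -55 and +55 mm, tops 20 mm above the bench. Origin on the bench midway between the runners, under the rib. The roller is rolled along +x of this frame, starting on the runners at x = -62 to -30 mm; a low rib at x = -110 mm keeps it from rolling off the back
- rib (a point): top of the low rounded steel rib that crosses both runners at x = 0 of the cradle, 3 mm proud of them (23 mm above the bench); point midway between the runners, axes as the cradle's. The roller rises 3 mm as it crosses, so the force of a palm kept at one height grows quickly there; let go short of the rib's top it rolls back
- stop (a point): middle of the upper edge of the stop's face: two dark steel blocks tied by a bar, face at x = +58 mm of the cradle, top 75 mm above the bench; axes as the cradle's. Seated between rib and stop, the roller's axis lies at x = 16 to 18 mm of the cradle and 60 mm above the bench
- roller_mid (a point): middle of the axis of the loose aluminium conveyor roller: drum 80 mm in diameter, 160 mm long, short 20 mm stubs, 0.4 to 0.85 kg. It lies across the runners along the cradle's y (skew up to 0.06 rad), top 100 mm above the bench. Site y is the roller's axis; x and z turn with it. Rolled by a palm on top it goes half as far as the palm. It takes at most 30 N
- roller: the roller as a whole; origin and axes are those of roller_mid
- keeper (a joint): travel of the steel keeper bar, m: 0 = open (withdrawn to +y of the cradle), 0.055 = fully home, against a hard end stop. It slides to -y of the cradle against about 2 N of friction and stays where left. Starts at 0 to 0.01. Home, its 20 mm square bar, 50 to 70 mm above the bench, reaches behind the roller's +y end; the roller blocks it while not seated
- keeper_post (a point): top of the black upright post (16 mm in diameter) on the keeper bar, 120 mm above the bench; the post is free from 70 mm to 120 mm. It lies at x = -36 mm, y = 155 mm minus the keeper's travel in the cradle's frame; push it towards -y of the cradle from its +y side. Axes as the cradle's
- can: grey closed can, 60 mm in diameter, 110 mm high, standing at the -y side of the cradle; origin under its centre. Bystander
- parts_bin: blue open plastic parts bin, 110 x 90 x 45 mm, at the -y side of the cradle; origin under its centre. Bystander
- wrench: steel wrench about 170 mm long lying beyond the stop; origin under its middle. Bystander
Things that resemble listed ones, but are neither listed nor needed, are in the scene too. Of the things that look like the roller, the middle-sized one is meant.

How it is judged:
By the outcome, as a careful person would: the job done as asked, in the order asked, and still so for the second after the job is handed in, with the robot touching nothing.
It also fails if it takes over 64 s, if anything falls off the work surface, if the arm or the gripper's body presses on something with over 40 N, if the wrist force passes 120 N, or if a joint passes its speed limit or range.

ROBOT

A 6-joint arm with a two-finger parallel gripper is mounted at the origin on the work surface. World frame = base frame: x ahead of the robot, y to its left, z up, the work surface at z = 0. Lengths are in m, angles in rad, forces in N, time in s.
With the tool pointing down it reaches from about 0.25 to 0.725 m from the base axis. Payload 4 kg.
Tool frame: the origin (TCP) lies between the finger pads; the fingertips stand 11 mm ahead of it and the grasp point (between the pads) lies 8 mm behind it (tcp_to_tips is the z of the fingertips in the tool frame, in m); z points along the fingers, y is the direction in which the jaws open and shut (so a half turn about z gives the same grasp; the last joint's range is limited). The gripper opens to 85 mm and grips with 20 to 120 N. Pads are 22 mm wide; open, the fingers measure 114 mm over their backs; the gripper's body (76 mm by 85 mm) begins 54 mm behind the grasp point. The pads swing forward as they close: fully open they stand 13 mm farther back than shut.
Start: joints at [-1.249, 0.241, 0.005, 1.335, 0, 1.571], TCP at [0.158, -0.474, 0.242] pointing down, gripper open.
Joint ranges: [-2.72, 2.72], [-1.05, 1.87], [-1.09, 1.28], [-1.99, 2.15], [-1.42, 1.44], [-3.14, 3.14]. Speed limits (rad/s): [2.79, 2.79, 3.14, 3.14, 3.14, 3.14].

INTERFACE

Orientations are given as a unit quaternion [x, y, z, w].
In Python, from workcell import * gives the robot as it stands.
- The arm moves only by the tool move_arm, never from a script. Its argument "moves" is a list that holds one entry, the list of rows, each a list of 7 numbers: the shift along the world's x, y, z in units of 500 mm (1.0 is 500 mm), then the turn, a rotation vector about the world's x, y, z in units of 30 degrees (1.0 is 30 degrees), then the closure, from -1 (fully open) to 1 (shut), so that 0 is half open. A call has 1 to 8 rows; each row shifts and turns the pose as measured when the row begins; what a row does not reach is not made up. A row lasts 1/12 s, in which the tool goes at most 41.7 mm and 7.16 degrees, less where a joint would pass 70% of its speed; a pose out of reach is approached as far as the arm can. A call with a number of a shift or a turn outside -1 to 1 is refused whole. A call with a gripper value outside its range is refused whole. The fingers move at their own pace and stop on an object; the grip force is fixed at half the most. Time passes only in rows, so rows that do not move let the fingers close. It gives the time, the measured TCP pose, the force and the opening at its end, in the units of the state.
- get_obs(): the state, without advancing time (a new reading comes with each control period).
- camera(name): name is "scene" or "top" or "wrist"; returns a dict with "pixels" (384x512x3 uint8, red, green, blue), "range_z" (384x512 float32, m along the optical axis (not along the pixel's ray), 0 where there is no reading), "fx", "fy", "cx", "cy" (pixels), "distortion" ([k1, k2, p1, p2, k3] as OpenCV has them; the pictures are not rectified), "extrinsics" (4x4, takes a point from camera to world coordinates). Camera axes: x right, y down, z forward; pixel columns grow to the right and rows downward; lengths in m; the calibration is good to about 2 mm. A picture is of the moment at which its call begins.
- job_done(): hands the job in, once; it reports no verdict.
The state is a dict: "clock": time; "joint_pos": joint angles; "joint_vel": joint speeds; "tau": joint torques, N m; "eef_pos": TCP position; "tool_rot": TCP orientation; "ft_force": force on the tool from outside, world axes, zero at the start; "ft_torque": the same for the moment, N m; "grip_width": finger opening in m.
Only numpy, scipy, OpenCV 4.12 (cv2) and the standard library are available. Lean on these libraries where they do the work, as an engineer would, in place of code of your own. Each camera call takes 0.05 s, during which the arm holds its last target.

## Working session

There is one attempt and no reset: what is moved stays moved. The work goes in short steps, Python scripts to look and compute and a tool call to move; the robot and the scene stay as the last step left them, time stands still between calls to the robot, and variables do not carry over. Pictures are saved under pics/ and viewed, and the job is handed in when it is done.

Besides the shell and the picture viewer there is one more tool, called after "Emit:" by a JSON object that holds its "fn" and its "kwargs", one argument or row to a line. move_arm: Moves the arm, as the interface text tells. Shifts and turns lie within -1 to 1; 1 stands for 500 mm of shift or 30 degrees of turn. Its arguments: {"type":"object","properties":{"moves":{"type":"array","items":{"type":"array","items":{"type":"array","items":{"type":"number"}}}}},"required":["moves"]}

```bash
ls; mkdir -p pics
python3 - <<'E'
from workcell import *
import cv2,numpy as np
o=get_obs();print(o)
for n in["scene","top","wrist"]:
    c=camera(n);cv2.imwrite(f"pics/{n}0.png",c["pixels"][:,:,::-1])
    np.savez(f"{n}0.npz",**c)
    print(n,c["fx"],c["fy"],c["cx"],c["cy"],c["distortion"],np.round(c["extrinsics"],3).tolist())
E
```

```text
pics
{'clock': 0.0, 'joint_pos': array([-1.24897573e+00,  2.41410023e-01,  3.72628434e-03,  1.33520389e+00,
       -8.58904318e-06,  1.57080407e+00]), 'joint_vel': array([ 0.00065635,  0.00162157,  0.00035075, -0.00162742, -0.000197  ,
       -0.00026947]), 'tau': array([ 1.10022070e-04, -3.72319758e+01,  2.52406186e+01,  1.67542370e-02,
       -1.35186955e-06, -1.64806596e-05]), 'eef_pos': array([ 0.15795179, -0.47375271,  0.2414152 ]), 'tool_rot': array([ 9.87081927e-01,  1.60212908e-01, -1.71773848e-04, -1.03145407e-03]), 'ft_force': array([-0.92446982, -0.15581829, -0.05961379]), 'ft_torque': array([ 0.02407074,  0.05532764, -0.02536962]), 'grip_width': 0.08510909394311393}
scene 481.87297523182804 481.87297523182804 260.41437848204833 183.31743306609962 [0.01229594 0.         0.         0.         0.        ] [[0.64, 0.556, -0.53, 1.183], [0.768, -0.456, 0.449, -0.582], [0.008, -0.694, -0.719, 0.891], [0.0, 0.0, 0.0, 1.0]]
top 475.49238748551943 475.49238748551943 263.9137854050235 197.28397597921577 [-0.0757149  0.         0.         0.         0.       ] [[-0.064, -0.977, 0.204, 0.319], [-0.998, 0.062, -0.015, -0.093], [0.002, -0.205, -0.979, 1.299], [0.0, 0.0, 0.0, 1.0]]
wrist 307.5076289544544 307.5076289544544 256.88501912165214 192.91188352271467 [-0.03238569  0.          0.          0.          0.        ] [[0.316, -0.915, -0.25, 0.222], [-0.949, -0.305, -0.081, -0.454], [-0.002, 0.263, -0.965, 0.373], [0.0, 0.0, 0.0, 1.0]]
```

View pics/scene0.png

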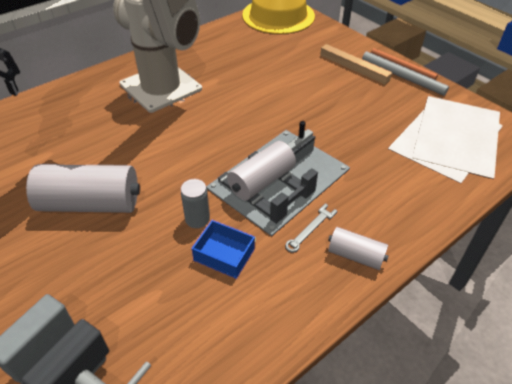

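View pics/top0.png

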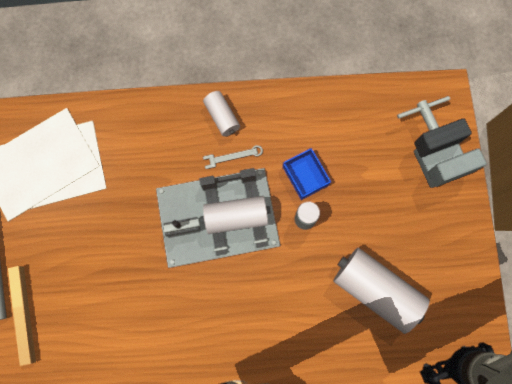

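Candidates for the roller: the large drum (top 383,290), the one in the cradle (235,215), and the small one (222,113). By the description, the middle-sized one lying in the cradle is meant. I'll check it in a close crop.

```bash
cat > h.py <<'E'
import numpy as np,cv2
def load(n): return dict(np.load(n+'.npz'))
def K(c): return np.array([[c['fx'],0,c['cx']],[0,c['fy'],c['cy']],[0,0,1.]])
def ray(c,uv):
    p=cv2.undistortPoints(np.array(uv,float).reshape(-1,1,2),K(c),c['distortion'])[:,0]
    E=c['extrinsics'];d=np.c_[p,np.ones(len(p))]@E[:3,:3].T
    return E[:3,3],d
def plane(c,uv,z):
    o,d=ray(c,uv);return o+d*((z-o[2])/d[:,2])[:,None]
def proj(c,P):
    E=np.linalg.inv(c['extrinsics']);r=cv2.Rodrigues(E[:3,:3])[0]
    return cv2.projectPoints(np.array(P,float).reshape(-1,3),r,E[:3,3],K(c),c['distortion'])[0][:,0]
def cloud(c):
    h,w=c['range_z'].shape;v,u=np.mgrid[:h,:w]
    o,d=ray(c,np.c_[u.ravel(),v.ravel()]);return (o+d*c['range_z'].reshape(-1,1)).reshape(h,w,3)
E
python3 - <<'E'
from h import *
c=load('top0');i=c['pixels'][:,:,::-1]
cv2.imwrite('pics/topcrop.png',cv2.resize(i[160:275,145:285],None,fx=5,fy=5,interpolation=cv2.INTER_CUBIC))
c=load('scene0');i=c['pixels'][:,:,::-1]
cv2.imwrite('pics/scenecrop.png',cv2.resize(i[115:235,200:360],None,fx=5,fy=5,interpolation=cv2.INTER_CUBIC))
E
```

```text
(no output)
```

View pics/topcrop.png

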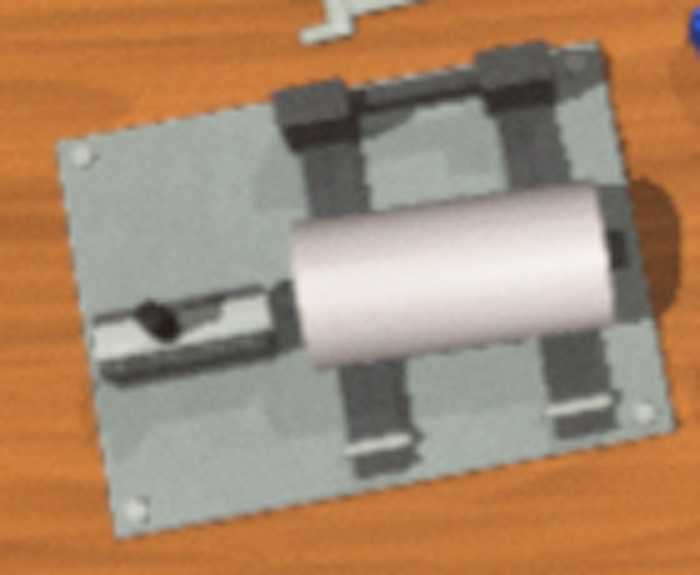

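View pics/scenecrop.png

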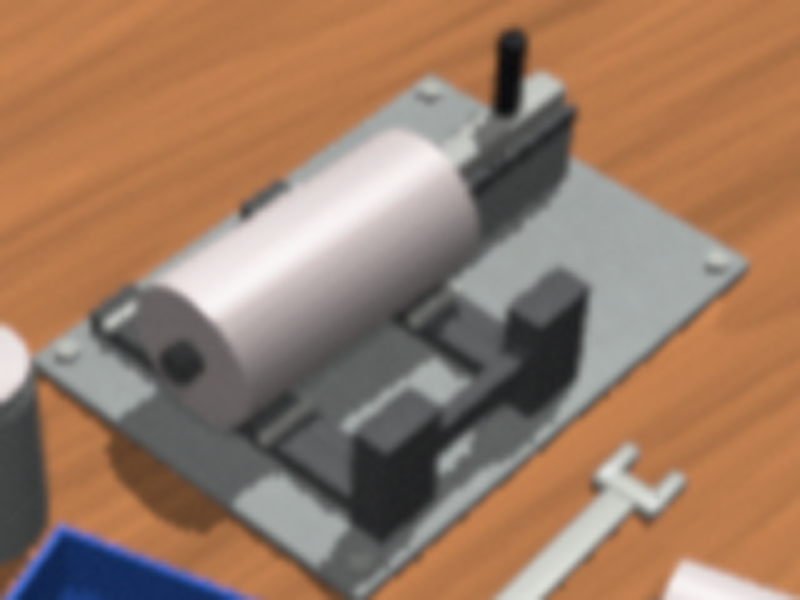

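The in-cradle drum is the middle-sized one (crop centre 455,275, top pixel about 236,215). The rib is ahead of it towards the stop. The keeper post is at crop (155,318). Next I measure the cradle frame.

Run:
```python
from h import *
t=load('top0');s=load('scene0')
f=lambda a:[(145+(x+.5)/5-.5,160+(y+.5)/5-.5) for x,y in a]
g=lambda a:[(200+(x+.5)/5-.5,115+(y+.5)/5-.5) for x,y in a]
Ct=cloud(t);Cs=cloud(s)
tc=f([(58,143),(603,43),(678,430),(118,537)]);sc=g([(748,265),(360,598),(35,360),(432,73)])
for z in(.0,.004):
    pt=plane(t,tc,z);ps=plane(s,sc,z);print(z,np.round(pt,4)[:,:2].tolist(),np.round(ps,4)[:,:2].tolist())
print([np.linalg.norm(pt[i]-pt[i-3]) for i in range(4)],[np.linalg.norm(ps[i]-ps[i-3]) for i in range(4)])
c=pt.mean(0);u=(pt[0]-pt[3]+pt[1]-pt[2])[:2];print('yaw from x edges',np.arctan2(u[1],u[0]));v=(pt[0]-pt[1]+pt[3]-pt[2])[:2];print(np.arctan2(v[1],v[0])-np.pi/2)
# post top
print('post',plane(t,f([(148,305)]),.12),plane(s,g([(512,35)]),.12))
# roller cloud
for C in(Ct,Cs):
    m=(C[...,2]>.085)&(C[...,2]<.105)&(abs(C[...,0]-.33)<.3)
    n,l,st,ce=cv2.connectedComponentsWithStats(m.astype(np.uint8))
    for k in range(1,n):
        if st[k,4]>150:
            P=C[l==k];q=np.median(P,0);print(st[k],q,P.min(0),P.max(0))
```

```text
0.0 [[0.6353, 0.1881], [0.6736, -0.1215], [0.4524, -0.1483], [0.4133, 0.1597]] [[0.6323, 0.1937], [0.6704, -0.1115], [0.449, -0.1395], [0.4073, 0.17]]
0.004 [[0.6344, 0.1872], [0.6725, -0.1214], [0.452, -0.1481], [0.413, 0.1589]] [[0.6348, 0.1902], [0.6727, -0.1136], [0.4523, -0.1415], [0.4108, 0.1666]]
[np.float64(0.310991064590067), np.float64(0.2221066579604935), np.float64(0.3094490020405487), np.float64(0.22315909511549187)] [np.float64(0.30617809692205594), np.float64(0.22220866272512418), np.float64(0.31095332063452136), np.float64(0.22521500246414963)]
yaw from x edges 0.12402596711888969
0.1246860994589909
post [[0.51956122 0.11818357 0.12      ]] [[0.51512347 0.1203181  0.12      ]]
[ 203  197   64   33 1430] [ 0.53290682 -0.03239043  0.09554453] [ 0.49729604 -0.11341721  0.08500244] [0.5726413  0.04814863 0.1048452 ]
[349 249  80  61 647] [ 0.34301029 -0.41668055  0.09820944] [ 0.2602838  -0.50750904  0.08504847] [ 0.42188031 -0.31611144  0.10499351]
[337 263  78  69 914] [ 0.29113509 -0.37191527  0.0975469 ] [ 0.20929215 -0.45954444  0.08507567] [ 0.38760255 -0.28176817  0.10498882]
[146  59  32  17 194] [ 0.05511797 -0.01445088  0.09471148] [ 0.03015502 -0.05531981  0.08506509] [0.06726032 0.05196027 0.10495821]
[ 231  141   63   45 1220] [ 0.54784313 -0.03875763  0.09636892] [ 0.50374059 -0.11431873  0.08505087] [0.57726768 0.05014074 0.10499202]
[  26  166  107   31 1338] [ 0.34944362 -0.41236193  0.09636886] [ 0.26036315 -0.50721661  0.08500864] [ 0.42363465 -0.28293824  0.10499444]
[181 188  27  18 196] [ 0.54535755 -0.23335414  0.09758679] [ 0.50779046 -0.25063248  0.08580091] [ 0.55569361 -0.19175376  0.10499339]
```

Run:
```python
from h import *
t=load('top0');s=load('scene0')
f=lambda a:[(145+(x+.5)/5-.5,160+(y+.5)/5-.5) for x,y in a]
g=lambda a:[(200+(x+.5)/5-.5,115+(y+.5)/5-.5) for x,y in a]
a=.1243;R=np.array([[np.cos(a),np.sin(a)],[-np.sin(a),np.cos(a)]])
def show(n,P):print(n,np.round(P,4)[:,:2].tolist(),'cradle-rot',np.round(P[:,:2]@R.T,4).tolist())
show('rear ribs top',plane(t,f([(345,452),(412,437),(546,413),(613,400)]),.022))
show('runner edges top',plane(t,f([(303,160),(362,160),(343,390),(408,380),(500,120),(560,130),(545,350),(605,340)]),.02))
show('stop top face front corners, top view',plane(t,f([(290,124),(354,112),(488,85),(553,72)]),.075))
show('stop top face back corners, top view',plane(t,f([(274,95),(345,82),(475,55),(548,43)]),.075))
show('stop scene: front L,R / R',plane(s,g([(355,432),(400,390),(508,310),(560,268)]),.075))
show('rib scene ends',plane(s,g([(258,440),(310,402),(410,320),(450,290)]),.023))
show('post',np.r_[plane(t,f([(148,305)]),.12),plane(s,g([(512,35)]),.12)])
show('stub -y end top',plane(t,f([(627,248)]),.06));show('stub scene',plane(s,g([(182,362)]),.06))
show('drum top corners',plane(t,f([(292,228),(600,187),(614,330),(318,368)]),.06))
```

```text
rear ribs top [[0.4497, 0.032], [0.4555, -0.0044], [0.4639, -0.0771], [0.4686, -0.1135]] cradle-rot [[0.4502, -0.024], [0.4514, -0.0608], [0.4507, -0.134], [0.4509, -0.1707]]
runner edges top [[0.6121, 0.0484], [0.61, 0.0158], [0.4835, 0.0318], [0.4867, -0.0036], [0.6278, -0.0614], [0.62, -0.0941], [0.4983, -0.0785], [0.5017, -0.1114]] cradle-rot [[0.6134, -0.0279], [0.6073, -0.0599], [0.4837, -0.0284], [0.4825, -0.0639], [0.6153, -0.1387], [0.6036, -0.1703], [0.4847, -0.1397], [0.484, -0.1727]]
stop top face front corners, top view [[0.6195, 0.0484], [0.6238, 0.0143], [0.634, -0.0574], [0.6389, -0.0923]] cradle-rot [[0.6207, -0.0288], [0.6208, -0.0632], [0.622, -0.1356], [0.6225, -0.1708]]
stop top face back corners, top view [[0.6358, 0.0563], [0.6405, 0.0183], [0.6509, -0.0514], [0.655, -0.0906]] cradle-rot [[0.6379, -0.0229], [0.6378, -0.0612], [0.6395, -0.1317], [0.6387, -0.1711]]
stop scene: front L,R / R [[0.64, -0.0907], [0.6334, -0.0576], [0.627, 0.0168], [0.6221, 0.0561]] cradle-rot [[0.6238, -0.1693], [0.6214, -0.1357], [0.6243, -0.0611], [0.6242, -0.0215]]
rib scene ends [[0.5796, -0.0989], [0.5764, -0.0636], [0.5653, 0.0117], [0.5622, 0.0419]] cradle-rot [[0.5629, -0.17], [0.5641, -0.1345], [0.5624, -0.0585], [0.563, -0.0282]]
post [[0.5196, 0.1182], [0.5151, 0.1203]] cradle-rot [[0.5302, 0.0529], [0.5261, 0.0555]]
stub -y end top [[0.5443, -0.1256]] cradle-rot [[0.5245, -0.1921]]
stub scene [[0.5438, -0.1161]] cradle-rot [[0.5252, -0.1827]]
drum top corners [[0.5663, 0.0512], [0.5781, -0.1134], [0.501, -0.1158], [0.4907, 0.0405]] cradle-rot [[0.5683, -0.0194], [0.5596, -0.1842], [0.4827, -0.1771], [0.4919, -0.0207]]
```

Roller centre is about (0.534, -0.034), and at cradle x it sits near -38 mm. Skew is about -0.05 rad with the +y end ahead, the cradle yaw is 0.124, and the origin is about (0.572, -0.028). The heights and sizes agree with the description. Now I move over with the fingers closed.

Emit:
{"fn": "move_arm", "kwargs": {
  "moves": [
    [[0.05, 0.06, 0, 0, 0, 0.175, 1], [0.05, 0.06, 0, 0, 0, 0.175, 1], [0.05, 0.06, 0, 0, 0, 0.175, 1], [0.05, 0.06, 0, 0, 0, 0.175, 1], [0.05, 0.06, 0, 0, 0, 0.175, 1], [0.05, 0.06, 0, 0, 0, 0.175, 1], [0.05, 0.06, 0, 0, 0, 0.175, 1], [0.05, 0.06, 0, 0, 0, 0.175, 1]]
  ]
}}

```text
clock: 0.82
eef_pos: [0.3579, -0.2287, 0.2384]
tool_rot: [0.86, 0.51, -0.002, -0.001]
ft_force: [0.9, -0.4, 0.6]
grip_width: -0.0001
```

Emit:
{"fn": "move_arm", "kwargs": {
  "moves": [
    [[0.048, 0.056, 0, 0, 0, 0.17, 1], [0.048, 0.056, 0, 0, 0, 0.17, 1], [0.048, 0.056, -0.02, 0, 0, 0.17, 1], [0.048, 0.056, -0.02, 0, 0, 0.17, 1], [0.048, 0.056, -0.02, 0, 0, 0.17, 1], [0.048, 0.056, -0.02, 0, 0, 0.17, 1], [0.048, 0.056, -0.02, 0, 0, 0.17, 1], [0, 0, 0, 0, 0, 0, 1]]
  ]
}}

```text
clock: 1.48
eef_pos: [0.5354, -0.0151, 0.1854]
tool_rot: [0.646, 0.763, 0.0, 0.0]
ft_force: [-0.1, 0.5, 0.5]
grip_width: -0.0
```

```bash
cat > look.py <<'E'
import sys
from workcell import *
from h import *
tag=sys.argv[1]
o=get_obs();print({k:np.round(o[k],4).tolist() for k in('clock','eef_pos','tool_rot','ft_force','joint_pos')})
from scipy.spatial.transform import Rotation as Rr
M=Rr.from_quat(o['tool_rot']).as_matrix();print('tool y angle',np.arctan2(M[1,1],M[0,1]),'z',np.round(M[:,2],3))
p=o['eef_pos'];a=.1243;O=np.array([.5635,-.099]);q=np.array([np.cos(a)*p[0]+np.sin(a)*p[1],-np.sin(a)*p[0]+np.cos(a)*p[1]])-O;print('tcp in cradle',np.round(q,4),p[2]-.011)
for n in sys.argv[2:]:
    c=camera(n);np.savez(n+tag+'.npz',**c)
    i=c['pixels'][:,:,::-1]
    if n=='top':i=cv2.resize(i[155:280,140:290],None,fx=5,fy=5,interpolation=cv2.INTER_CUBIC)
    if n=='scene':i=cv2.resize(i[90:235,200:360],None,fx=4,fy=4,interpolation=cv2.INTER_CUBIC)
    cv2.imwrite(f'pics/{n}{tag}.png',i)
E
python3 look.py 1 wrist scene
```

```text
{'clock': 1.4833, 'eef_pos': [0.5354, -0.0151, 0.1854], 'tool_rot': [0.646, 0.7633, 0.0001, 0.0005], 'ft_force': [-0.1051, 0.4857, 0.4824], 'joint_pos': [-0.0279, 0.3406, -0.0085, 1.2209, -0.0005, 1.3768]}
tool y angle 0.16603615806257646 z [ 0.001 -0.001 -1.   ]
tcp in cradle [-0.0341  0.0176] 0.17442818771368993
```

View pics/wrist1.png

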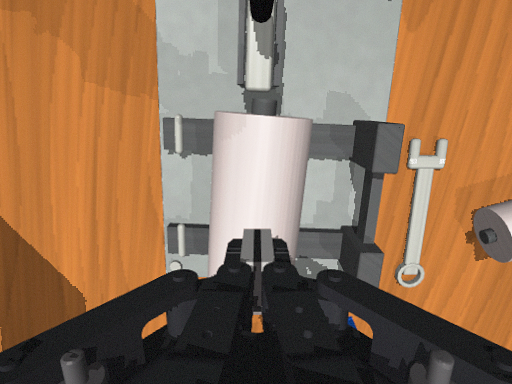

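View pics/scene1.png

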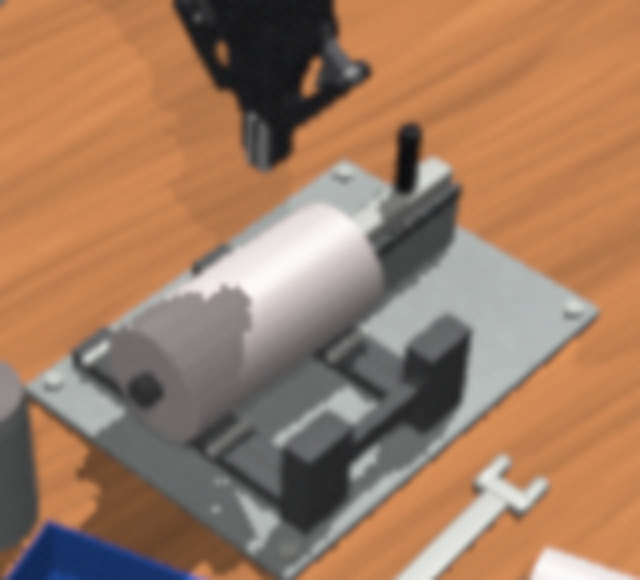

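Emit:
{"fn": "move_arm", "kwargs": {
  "moves": [
    [[-0.003, -0.005, 0, 0, 0, 0.23, 1], [-0.003, -0.005, 0, 0, 0, 0.23, 1], [-0.003, -0.005, 0, 0, 0, 0.23, 1], [-0.003, -0.005, 0, 0, 0, 0.23, 1], [-0.003, -0.005, 0, 0, 0, 0.23, 1], [-0.003, -0.005, 0, 0, 0, 0.23, 1], [-0.003, -0.005, 0, 0, 0, 0.23, 1], [0, -0.003, 0, 0, 0, 0.23, 1]]
  ]
}}

```text
clock: 2.25
eef_pos: [0.5146, -0.0479, 0.1898]
tool_rot: [0.209, 0.978, -0.003, 0.001]
ft_force: [-0.7, -0.3, -0.0]
grip_width: -0.0
```

```bash
cat > fit.py <<'E'
import sys
from h import *
from scipy.optimize import least_squares
a=.1243;O=np.array([.5635,-.099]);R=np.array([[np.cos(a),np.sin(a)],[-np.sin(a),np.cos(a)]])
def fit(n):
    C=cloud(load(n));ok=load(n)['range_z']>0
    q=C[...,:2]@R.T-O;px=load(n)['pixels'].astype(int)
    sat=px.max(-1)-px.min(-1)
    m=ok&(abs(q[...,1])<.07)&(q[...,0]>-.085)&(q[...,0]<.055)&(C[...,2]>.07)&(C[...,2]<.106)&(sat<60)&(px.max(-1)>110)
    P=np.c_[q[m],C[...,2][m]]
    f=lambda p:np.hypot(P[:,0]-p[0]-p[1]*P[:,1],P[:,2]-p[2])-.04
    r=least_squares(f,[np.median(P[:,0]),0,.06],loss='soft_l1',f_scale=.001)
    g=np.quantile(q[...,1][ok&(sat<60)&(px.max(-1)>110)&(abs(q[...,1])<.12)&(q[...,0]>-.085)&(q[...,0]<.055)&(C[...,2]>.075)&(C[...,2]<.106)],[.002,.998])
    print(n,'N',len(P),'x,slope dx/dy,zaxis',np.round(r.x,4),'rms',np.sqrt(np.mean(r.fun**2)),'yrange',g)
for n in sys.argv[1:]:fit(n)
E
python3 fit.py top0 scene0 wrist1
```

```text
top0 N 1558 x,slope dx/dy,zaxis [-0.0358  0.0401  0.059 ] rms 0.0020401464590088783 yrange [-0.07907269  0.08049854]
scene0 N 1320 x,slope dx/dy,zaxis [-0.034   0.0447  0.0601] rms 0.0016126394534961763 yrange [-0.08018419  0.08012225]
wrist1 N 10713 x,slope dx/dy,zaxis [-0.0345  0.0391  0.0591] rms 0.0005293887902724706 yrange [-0.07503732  0.07942414]
```

Emit:
{"fn": "move_arm", "kwargs": {
  "moves": [
    [[0.005, 0.005, 0, 0, 0, 0.2, 1], [0.005, 0.005, 0, 0, 0, 0.2, 1], [0.005, 0.005, -0.02, 0, 0, 0.2, 1], [0.005, 0.005, -0.02, 0, 0, 0.2, 1], [0.005, 0.005, -0.02, 0, 0, 0.2, 1], [0, 0, -0.02, 0, 0, 0, 1], [0, 0, -0.02, 0, 0, 0, 1], [0, 0, 0, 0, 0, 0, 1]]
  ]
}}

```text
clock: 2.92
eef_pos: [0.5207, -0.0483, 0.1443]
tool_rot: [-0.05, 0.999, -0.005, 0.005]
ft_force: [-0.9, -0.6, 0.1]
grip_width: -0.0002
```

```bash
python3 look.py 2 wrist scene; python3 fit.py wrist2
```

```text
{'clock': 2.9167, 'eef_pos': [0.5207, -0.0483, 0.1443], 'tool_rot': [-0.0498, 0.9987, -0.0047, 0.0049], 'ft_force': [-0.8689, -0.5548, 0.1104], 'joint_pos': [-0.088, 0.3404, -0.1222, 1.0971, -0.0079, -0.1876]}
tool y angle 1.6703074382872982 z [ 0.01  -0.009 -1.   ]
tcp in cradle [-0.0528 -0.0135] 0.13332704419709945
wrist2 N 18505 x,slope dx/dy,zaxis [-0.0343  0.0399  0.0593] rms 0.0005780489298797141 yrange [-0.07986445  0.07908072]
```

View pics/wrist2.png

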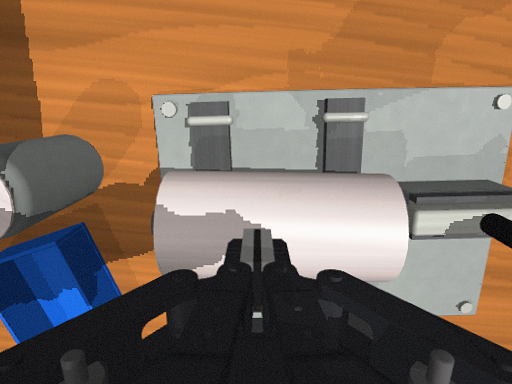

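View pics/scene2.png

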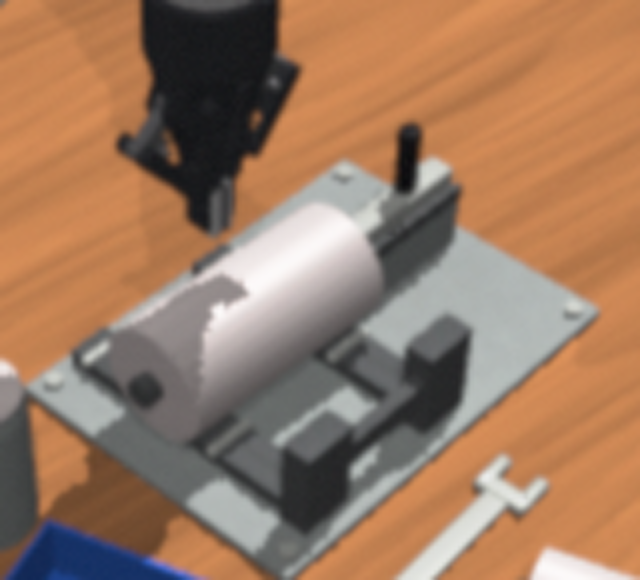

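Wrist view: fingertips at (257,235), behind the drum's crest, and the drum is clear on both sides. Coming down to just above it.

Emit:
{"fn": "move_arm", "kwargs": {
  "moves": [
    [[0.004, 0.008, -0.012, 0, 0, 0, 1], [0.004, 0.008, -0.012, 0, 0, 0, 1], [0.004, 0.008, -0.012, 0, 0, 0, 1], [0.004, 0.008, -0.012, 0, 0, 0, 1], [0, 0, -0.008, 0, 0, 0, 1], [0, 0, 0, 0, 0, 0, 1]]
  ]
}}

```text
clock: 3.52
eef_pos: [0.532, -0.0312, 0.1179]
tool_rot: [-0.048, 0.999, -0.005, 0.009]
ft_force: [-0.8, -0.6, -1.2]
grip_width: 0.0003
```

```bash
python3 look.py 3
```

```text
{'clock': 3.5167, 'eef_pos': [0.532, -0.0312, 0.1179], 'tool_rot': [-0.048, 0.9988, -0.0051, 0.0087], 'ft_force': [-0.8254, -0.6094, -1.1603], 'joint_pos': [-0.0539, 0.3778, -0.142, 1.0326, -0.0084, -0.15]}
tool y angle 1.6667388366624039 z [ 0.018 -0.009 -1.   ]
tcp in cradle [-0.0395  0.0021] 0.10690082587277097
```

Emit:
{"fn": "move_arm", "kwargs": {
  "moves": [
    [[-0.01, -0.003, 0, 0.015, 0.034, 0, 1], [0, 0, -0.005, 0, 0, 0, 1], [0, 0, -0.004, 0, 0, 0, 1], [0, 0, 0, 0, 0, 0, 1]]
  ]
}}

```text
clock: 3.85
eef_pos: [0.5263, -0.0324, 0.1125]
tool_rot: [-0.048, 0.999, -0.0, -0.002]
ft_force: [-0.9, -0.2, 1.1]
grip_width: 0.0003
```

```bash
python3 look.py 3
```

```text
{'clock': 3.85, 'eef_pos': [0.5263, -0.0324, 0.1125], 'tool_rot': [-0.0484, 0.9988, -0.0003, -0.0016], 'ft_force': [-0.8912, -0.1886, 1.1341], 'joint_pos': [-0.0609, 0.3881, -0.1418, 1.0439, -0.001, -0.1577]}
tool y angle 1.6675858674148625 z [-0.003 -0.001 -1.   ]
tcp in cradle [-0.0453  0.0016] 0.10149331626580486
```

Emit:
{"fn": "move_arm", "kwargs": {
  "moves": [
    [[0.003, 0, -0.002, 0, 0, 0, 1], [0, 0, -0.002, 0, 0, 0, 1]]
  ]
}}

```text
clock: 4.02
eef_pos: [0.5282, -0.0326, 0.1108]
tool_rot: [-0.048, 0.999, -0.0, -0.001]
ft_force: [-1.5, 0.8, 6.6]
grip_width: -0.0
```

Emit:
{"fn": "move_arm", "kwargs": {
  "moves": [
    [[0, 0, -0.003, 0, 0, 0, 1]]
  ]
}}

```text
clock: 4.1
eef_pos: [0.5296, -0.0326, 0.1108]
tool_rot: [-0.048, 0.999, -0.0, 0.001]
ft_force: [-1.2, 0.9, 11.4]
grip_width: -0.0003
```

Contact is confirmed, about 11 N at 1.5 mm of command. Starting to roll.

Emit:
{"fn": "move_arm", "kwargs": {
  "moves": [
    [[0.006, 0.0006, -0.003, 0, 0, 0, 1], [0.008, 0.0007, -0.003, 0, 0, 0, 1], [0.008, 0.0007, -0.003, 0, 0, 0, 1]]
  ]
}}

```text
clock: 4.35
eef_pos: [0.5445, -0.0313, 0.111]
tool_rot: [-0.048, 0.999, 0.0, 0.006]
ft_force: [-0.1, 1.4, 5.3]
grip_width: -0.0001
```

```bash
python3 look.py 4 wrist; python3 fit.py wrist4
```

```text
{'clock': 4.35, 'eef_pos': [0.5445, -0.0313, 0.111], 'tool_rot': [-0.048, 0.9988, 0.0001, 0.006], 'ft_force': [-0.0718, 1.4088, 5.3101], 'joint_pos': [-0.0582, 0.4115, -0.1099, 1.0375, 0.0014, -0.1543]}
tool y angle 1.6668622744703956 z [ 0.012  0.001 -1.   ]
tcp in cradle [-0.0271  0.0004] 0.09995057443062305
wrist4 N 27812 x,slope dx/dy,zaxis [-0.0259  0.0394  0.0593] rms 0.0005766536131497431 yrange [-0.0803353   0.07885598]
```

Emit:
{"fn": "move_arm", "kwargs": {
  "moves": [
    [[0.008, 0.0008, -0.003, 0, 0.012, 0, 1], [0.008, 0.0008, -0.003, 0, 0.012, 0, 1], [0.008, 0.0008, -0.003, 0, 0.012, 0, 1]]
  ]
}}

```text
clock: 4.65
eef_pos: [0.5609, -0.03, 0.111]
tool_rot: [-0.048, 0.999, 0.0, 0.002]
ft_force: [-0.7, -1.0, 9.3]
grip_width: -0.0003
```

```bash
python3 look.py 5 wrist; python3 fit.py wrist5
```

```text
{'clock': 4.65, 'eef_pos': [0.5609, -0.03, 0.111], 'tool_rot': [-0.0481, 0.9988, 0.0003, 0.0016], 'ft_force': [-0.7164, -1.0, 9.3173], 'joint_pos': [-0.0539, 0.447, -0.053, 1.0678, 0.0008, -0.1501]}
tool y angle 1.6670079451838629 z [ 0.003  0.001 -1.   ]
tcp in cradle [-0.0106 -0.0003] 0.10002421678587081
wrist5 N 30747 x,slope dx/dy,zaxis [-0.0177  0.0376  0.0594] rms 0.0005723992074683585 yrange [-0.08076494  0.07835608]
```

Emit:
{"fn": "move_arm", "kwargs": {
  "moves": [
    [[0, 0, 0.004, 0, 0, 0, 1], [0, 0, 0.01, 0, 0, 0, 1], [0, 0, 0.01, 0, 0, 0, 1], [-0.009, -0.009, 0.004, 0, 0, 0, 1], [-0.009, -0.009, 0, 0, 0, 0, 1], [-0.009, -0.009, 0, 0, 0, 0, 1], [-0.008, -0.008, 0, 0, 0, 0, 1], [0, 0, 0, 0, 0, 0, 1]]
  ]
}}

```text
clock: 5.37
eef_pos: [0.5416, -0.0497, 0.1255]
tool_rot: [-0.048, 0.999, -0.0, 0.001]
ft_force: [-0.4, 0.2, -0.9]
grip_width: 0.0
```

```bash
python3 look.py 6 wrist; python3 fit.py wrist6
```

```text
{'clock': 5.3667, 'eef_pos': [0.5416, -0.0497, 0.1255], 'tool_rot': [-0.0481, 0.9988, -0.0002, 0.0007], 'ft_force': [-0.3648, 0.1819, -0.8532], 'joint_pos': [-0.0913, 0.4024, -0.0819, 1.085, -0.0003, -0.1874]}
tool y angle 1.6669503366310945 z [ 0.001 -0.    -1.   ]
tcp in cradle [-0.0322 -0.0174] 0.11454920870869538
wrist6 N 26698 x,slope dx/dy,zaxis [-0.0375  0.0411  0.0593] rms 0.0005551253880193641 yrange [-0.07990213  0.07927474]
```

```bash
python3 look.py 7 wrist; python3 fit.py wrist7; sleep 0; python3 look.py 8 wrist; python3 fit.py wrist8
```

```text
{'clock': 5.4167, 'eef_pos': [0.542, -0.0495, 0.1256], 'tool_rot': [-0.048, 0.9988, -0.0001, 0.0009], 'ft_force': [-0.4972, 0.2565, 0.2188], 'joint_pos': [-0.091, 0.4027, -0.0813, 1.085, -0.0, -0.1871]}
tool y angle 1.6668926499673484 z [ 0.002 -0.    -1.   ]
tcp in cradle [-0.0319 -0.0173] 0.1146131735280785
wrist7 N 26831 x,slope dx/dy,zaxis [-0.038   0.041   0.0593] rms 0.0005576210909027043 yrange [-0.07997217  0.0792873 ]
{'clock': 5.4667, 'eef_pos': [0.5425, -0.0491, 0.1256], 'tool_rot': [-0.0482, 0.9988, -0.0001, 0.0012], 'ft_force': [0.5186, 0.351, -0.4113], 'joint_pos': [-0.0904, 0.4032, -0.0804, 1.0848, 0.0002, -0.1869]}
tool y angle 1.6672652225565545 z [ 0.002 -0.    -1.   ]
tcp in cradle [-0.0313 -0.017 ] 0.11463479372247816
wrist8 N 26986 x,slope dx/dy,zaxis [-0.0382  0.0408  0.0593] rms 0.0005556508808841587 yrange [-0.07986767  0.07921235]
```

The roller sprang back to about -38 mm when I let go at the foot of the rib. I'll redo the stroke, start farther back on the palm, and stop it before release.

Emit:
{"fn": "move_arm", "kwargs": {
  "moves": [
    [[-0.01, 0.007, 0, 0, 0, 0, 1], [-0.01, 0.007, 0, 0, 0, 0, 1], [-0.01, 0.007, 0, 0, 0, 0, 1], [-0.01, 0.007, -0.005, 0, 0, 0, 1], [0, 0, -0.01, 0, 0, 0, 1], [0, 0, -0.005, 0, 0, 0, 1], [0, 0, 0, 0, 0, 0, 1]]
  ]
}}

```text
clock: 6.1
eef_pos: [0.5205, -0.0321, 0.1144]
tool_rot: [-0.049, 0.999, 0.0, 0.001]
ft_force: [0.7, 0.5, 0.3]
grip_width: 0.0001
```

```bash
python3 look.py 9 wrist; python3 fit.py wrist9
```

```text
{'clock': 6.1, 'eef_pos': [0.5205, -0.0321, 0.1144], 'tool_rot': [-0.0495, 0.9988, 0.0002, 0.0013], 'ft_force': [0.6752, 0.5297, 0.2894], 'joint_pos': [-0.0619, 0.3719, -0.1609, 1.0355, 0.0007, -0.1609]}
tool y angle 1.6697957875794553 z [ 0.003  0.001 -1.   ]
tcp in cradle [-0.051   0.0026] 0.10344506580043308
wrist9 N 21924 x,slope dx/dy,zaxis [-0.0384  0.0392  0.0593] rms 0.0005763007591452514 yrange [-0.07988929  0.07935471]
```

Emit:
{"fn": "move_arm", "kwargs": {
  "moves": [
    [[0.002, 0, -0.004, 0, 0, 0, 1], [0.001, 0, -0.003, 0, 0, 0, 1], [0, 0, -0.003, 0, 0, 0, 1]]
  ]
}}

```text
clock: 6.4
eef_pos: [0.524, -0.0322, 0.1106]
tool_rot: [-0.049, 0.999, 0.0, 0.003]
ft_force: [-1.6, 1.5, 14.2]
grip_width: 0.0004
```

Emit:
{"fn": "move_arm", "kwargs": {
  "moves": [
    [[0.006, 0.0006, -0.003, 0, 0.01, 0, 1], [0.008, 0.0008, -0.003, 0, 0.01, 0, 1], [0.008, 0.0008, -0.003, 0, 0.01, 0, 1], [0.008, 0.0008, -0.003, 0, 0.01, 0, 1]]
  ]
}}

```text
clock: 6.73
eef_pos: [0.5455, -0.0303, 0.1109]
tool_rot: [-0.049, 0.999, 0.001, 0.0]
ft_force: [-0.5, 2.2, 6.4]
grip_width: -0.0003
```

```bash
python3 look.py 10 wrist; python3 fit.py wrist10
```

```text
{'clock': 6.7333, 'eef_pos': [0.5455, -0.0303, 0.1109], 'tool_rot': [-0.0492, 0.9988, 0.0014, 0.0001], 'ft_force': [-0.4937, 2.2129, 6.3716], 'joint_pos': [-0.057, 0.4216, -0.0938, 1.0556, 0.0027, -0.1555]}
tool y angle 1.6692792361017412 z [-0.     0.003 -1.   ]
tcp in cradle [-0.026   0.0013] 0.09994408002571788
wrist10 N 28413 x,slope dx/dy,zaxis [-0.0268  0.039   0.0593] rms 0.0005715227439596659 yrange [-0.08032236  0.07885187]
```

Emit:
{"fn": "move_arm", "kwargs": {
  "moves": [
    [[0.008, 0.0008, -0.003, 0, 0, 0, 1], [0.005, 0.0005, -0.003, 0, 0, 0, 1], [0, 0, -0.002, 0, 0, 0, 1], [0, 0, -0.001, 0, 0, 0, 1], [0, 0, 0, 0, 0, 0, 1]]
  ]
}}

```text
clock: 7.2
eef_pos: [0.5595, -0.0292, 0.1111]
tool_rot: [-0.049, 0.999, 0.002, 0.007]
ft_force: [-0.3, 1.1, 1.8]
grip_width: 0.0006
```

```bash
python3 look.py 11 wrist; python3 fit.py wrist11
```

```text
{'clock': 7.2, 'eef_pos': [0.5595, -0.0292, 0.1111], 'tool_rot': [-0.0493, 0.9988, 0.002, 0.0071], 'ft_force': [-0.3006, 1.0622, 1.7708], 'joint_pos': [-0.0549, 0.4366, -0.0694, 1.051, 0.0054, -0.1535]}
tool y angle 1.6694139850702736 z [ 0.014  0.005 -1.   ]
tcp in cradle [-0.0119  0.0007] 0.10014118774199669
wrist11 N 30947 x,slope dx/dy,zaxis [-0.0197  0.0391  0.0593] rms 0.0005627196912469818 yrange [-0.08048311  0.07857596]
```

Emit:
{"fn": "move_arm", "kwargs": {
  "moves": [
    [[0, 0, 0.02, 0, 0, 0, 1]]
  ]
}}

```text
clock: 7.33
eef_pos: [0.5574, -0.0292, 0.119]
tool_rot: [-0.049, 0.999, 0.002, 0.004]
ft_force: [0.1, -0.3, -0.1]
grip_width: 0.0004
```

```bash
python3 look.py 12 wrist; python3 fit.py wrist12
```

```text
{'clock': 7.3333, 'eef_pos': [0.5574, -0.0292, 0.119], 'tool_rot': [-0.0492, 0.9988, 0.0021, 0.0045], 'ft_force': [0.1371, -0.2699, -0.0678], 'joint_pos': [-0.0551, 0.4293, -0.0583, 1.0747, 0.0051, -0.1535]}
tool y angle 1.6692380658683499 z [ 0.009  0.005 -1.   ]
tcp in cradle [-0.014   0.0009] 0.10804742744158123
wrist12 N 28564 x,slope dx/dy,zaxis [-0.0211  0.0393  0.0592] rms 0.000561307913278951 yrange [-0.08034856  0.07856396]
```

Emit:
{"fn": "move_arm", "kwargs": {
  "moves": [
    [[-0.008, -0.007, 0, -0.01, 0.015, 0, 1], [-0.008, -0.007, 0, 0, 0, 0, 1], [-0.008, -0.007, 0, 0, 0, 0, 1], [-0.008, -0.007, 0, 0, 0, 0, 1]]
  ]
}}

```text
clock: 7.72
eef_pos: [0.5423, -0.0445, 0.1229]
tool_rot: [-0.05, 0.999, -0.001, 0.003]
ft_force: [0.4, -0.1, 0.3]
grip_width: -0.0002
```

```bash
python3 look.py 13 wrist; python3 fit.py wrist13;python3 look.py 14 wrist; python3 fit.py wrist14
```

```text
{'clock': 7.7167, 'eef_pos': [0.5423, -0.0445, 0.1229], 'tool_rot': [-0.0496, 0.9988, -0.0013, 0.0026], 'ft_force': [0.3675, -0.1437, 0.3432], 'joint_pos': [-0.0808, 0.4024, -0.0896, 1.0734, -0.002, -0.18]}
tool y angle 1.6699358468401158 z [ 0.005 -0.002 -1.   ]
tcp in cradle [-0.0309 -0.0124] 0.11187543058252063
wrist13 N 23475 x,slope dx/dy,zaxis [-0.0224  0.0398  0.0593] rms 0.0005677018816876228 yrange [-0.08067504  0.07882961]
{'clock': 7.7667, 'eef_pos': [0.5412, -0.0452, 0.1227], 'tool_rot': [-0.0491, 0.9988, -0.0015, 0.0018], 'ft_force': [-1.412, -0.8678, 0.7464], 'joint_pos': [-0.082, 0.4017, -0.0912, 1.0739, -0.0026, -0.1802]}
tool y angle 1.6690055271844395 z [ 0.004 -0.003 -1.   ]
tcp in cradle [-0.0321 -0.013 ] 0.11171423688121586
wrist14 N 23004 x,slope dx/dy,zaxis [-0.0224  0.0398  0.0593] rms 0.0005684856424936339 yrange [-0.08058209  0.07889809]
```

Emit:
{"fn": "move_arm", "kwargs": {
  "moves": [
    [[-0.003, 0, -0.008, 0, 0.008, 0, 1], [-0.002, 0, -0.008, 0, 0, 0, 1], [0, 0, -0.003, 0, 0, 0, 1], [0, 0, 0, 0, 0, 0, 1]]
  ]
}}

```text
clock: 8.15
eef_pos: [0.5385, -0.0452, 0.112]
tool_rot: [-0.049, 0.999, -0.001, -0.0]
ft_force: [0.3, -0.0, -0.7]
grip_width: -0.0
```

```bash
python3 look.py 15 wrist; python3 fit.py wrist15
```

```text
{'clock': 8.15, 'eef_pos': [0.5385, -0.0452, 0.112], 'tool_rot': [-0.0486, 0.9988, -0.0011, -0.0003], 'ft_force': [0.2643, -0.0489, -0.7477], 'joint_pos': [-0.0826, 0.41, -0.109, 1.0521, -0.0022, -0.1798]}
tool y angle 1.667942820416831 z [-0.    -0.002 -1.   ]
tcp in cradle [-0.0348 -0.0126] 0.1010328427044622
wrist15 N 22740 x,slope dx/dy,zaxis [-0.0224  0.0396  0.0593] rms 0.0006179774451058638 yrange [-0.08057867  0.07881156]
```

Emit:
{"fn": "move_arm", "kwargs": {
  "moves": [
    [[0, 0, -0.003, 0, 0, 0, 1], [0, 0, -0.003, 0, 0, 0, 1]]
  ]
}}

```text
clock: 8.37
eef_pos: [0.5401, -0.045, 0.1106]
tool_rot: [-0.049, 0.999, -0.001, 0.002]
ft_force: [-0.7, -0.1, 12.2]
grip_width: 0.0001
```

Emit:
{"fn": "move_arm", "kwargs": {
  "moves": [
    [[0.006, 0.0008, -0.003, 0, 0.01, 0, 1], [0.008, 0.001, -0.0035, 0, 0.01, 0, 1]]
  ]
}}

```text
clock: 8.53
eef_pos: [0.5497, -0.0445, 0.1111]
tool_rot: [-0.049, 0.999, -0.002, -0.0]
ft_force: [-1.3, -2.1, 9.2]
grip_width: 0.0
```

```bash
python3 look.py 16 wrist; python3 fit.py wrist16
```

```text
{'clock': 8.5333, 'eef_pos': [0.5497, -0.0445, 0.1111], 'tool_rot': [-0.0488, 0.9988, -0.0018, -0.0], 'ft_force': [-1.3196, -2.0857, 9.1769], 'joint_pos': [-0.0788, 0.4304, -0.0794, 1.0606, -0.0036, -0.1765]}
tool y angle 1.6684782429112817 z [ 0.    -0.004 -1.   ]
tcp in cradle [-0.0235 -0.0133] 0.100087662424843
wrist16 N 25521 x,slope dx/dy,zaxis [-0.0169  0.0347  0.0596] rms 0.0006094399031618137 yrange [-0.08127594  0.0782057 ]
```

Emit:
{"fn": "move_arm", "kwargs": {
  "moves": [
    [[0.008, 0.001, -0.004, 0, 0.01, 0, 1], [0.008, 0.001, -0.004, 0, 0.01, 0, 1]]
  ]
}}

```text
clock: 8.75
eef_pos: [0.5623, -0.0439, 0.1123]
tool_rot: [-0.049, 0.999, -0.003, -0.0]
ft_force: [-1.9, 1.1, 14.0]
grip_width: 0.0003
```

```bash
python3 look.py 17 wrist; python3 fit.py wrist17
```

```text
{'clock': 8.75, 'eef_pos': [0.5623, -0.0439, 0.1123], 'tool_rot': [-0.0489, 0.9988, -0.0026, -0.0002], 'ft_force': [-1.8846, 1.0839, 13.992], 'joint_pos': [-0.0753, 0.4519, -0.0414, 1.0773, -0.0052, -0.173]}
tool y angle 1.6685419726725703 z [-0.    -0.005 -1.   ]
tcp in cradle [-0.011  -0.0143] 0.1013051960758007
wrist17 N 28650 x,slope dx/dy,zaxis [-0.0106  0.0318  0.0609] rms 0.0006672737724053298 yrange [-0.08200311  0.07761737]
```

Emit:
{"fn": "move_arm", "kwargs": {
  "moves": [
    [[0.008, 0.0015, -0.0035, -0.005, 0.01, 0, 1], [0.008, 0.0015, -0.0035, -0.005, 0.01, 0, 1]]
  ]
}}

```text
clock: 8.97
eef_pos: [0.5743, -0.0423, 0.1135]
tool_rot: [-0.049, 0.999, -0.005, -0.001]
ft_force: [0.5, 0.2, 6.7]
grip_width: 0.0001
```

```bash
python3 look.py 18 wrist; python3 fit.py wrist18
```

```text
{'clock': 8.9667, 'eef_pos': [0.5743, -0.0423, 0.1135], 'tool_rot': [-0.049, 0.9988, -0.0054, -0.0011], 'ft_force': [0.5238, 0.2455, 6.661], 'joint_pos': [-0.0679, 0.4729, -0.0036, 1.0951, -0.011, -0.166]}
tool y angle 1.6689201455818217 z [-0.002 -0.011 -1.   ]
tcp in cradle [ 0.0011 -0.0142] 0.10253511064063145
wrist18 N 31237 x,slope dx/dy,zaxis [-0.0047  0.038   0.0619] rms 0.0005754936821205297 yrange [-0.08172582  0.07765533]
```

Emit:
{"fn": "move_arm", "kwargs": {
  "moves": [
    [[0.008, 0.001, -0.004, 0.01, 0.005, 0, 1], [0.008, 0.001, -0.004, 0.01, 0.005, 0, 1]]
  ]
}}

```text
clock: 9.18
eef_pos: [0.5866, -0.0408, 0.1135]
tool_rot: [-0.05, 0.999, -0.001, 0.001]
ft_force: [0.6, 1.1, 3.6]
grip_width: 0.0003
```

```bash
python3 look.py 19 wrist; python3 fit.py wrist19
```

```text
{'clock': 9.1833, 'eef_pos': [0.5866, -0.0408, 0.1135], 'tool_rot': [-0.0496, 0.9988, -0.0006, 0.0011], 'ft_force': [0.5885, 1.1209, 3.5884], 'joint_pos': [-0.069, 0.4929, 0.0292, 1.1047, -0.001, -0.1683]}
tool y angle 1.6701047636493112 z [ 0.002 -0.001 -1.   ]
tcp in cradle [ 0.0135 -0.0143] 0.10246578195599353
wrist19 N 32866 x,slope dx/dy,zaxis [0.0016 0.0408 0.0621] rms 0.00055167796682075 yrange [-0.08143199  0.07780844]
```

Emit:
{"fn": "move_arm", "kwargs": {
  "moves": [
    [[0.008, 0.001, -0.004, 0, 0.005, 0, 1], [0.006, 0.001, -0.004, 0, 0.005, 0, 1]]
  ]
}}

```text
clock: 9.4
eef_pos: [0.5972, -0.0395, 0.1119]
tool_rot: [-0.05, 0.999, -0.0, 0.002]
ft_force: [1.4, -0.1, 5.1]
grip_width: 0.0002
```

```bash
python3 look.py 20 wrist; python3 fit.py wrist20
```

```text
{'clock': 9.4, 'eef_pos': [0.5972, -0.0395, 0.1119], 'tool_rot': [-0.0498, 0.9988, -0.0004, 0.0022], 'ft_force': [1.4087, -0.084, 5.1188], 'joint_pos': [-0.066, 0.5121, 0.0566, 1.1109, -0.0002, -0.1656]}
tool y angle 1.6703421351548962 z [ 0.004 -0.001 -1.   ]
tcp in cradle [ 0.0242 -0.0143] 0.10086893755222036
wrist20 N 34326 x,slope dx/dy,zaxis [0.0071 0.0424 0.0615] rms 0.0005854657908703761 yrange [-0.08129723  0.07790605]
```

Past the crest at x = +7 mm. Lifting off so it settles.

Emit:
{"fn": "move_arm", "kwargs": {
  "moves": [
    [[0.004, 0, 0.01, 0, 0, 0, 1], [0, 0, 0.03, 0, 0, 0, 1], [0, 0, 0.03, 0, 0, 0, 1], [0, 0, 0.02, 0, 0, 0, 1], [0, 0, 0, 0, 0, 0, 1]]
  ]
}}

```text
clock: 9.87
eef_pos: [0.595, -0.0393, 0.1539]
tool_rot: [-0.05, 0.999, -0.0, -0.004]
ft_force: [0.4, 0.2, 0.7]
grip_width: 0.0
```

```bash
python3 look.py 21 wrist; python3 fit.py wrist21; python3 look.py 22 wrist scene top; python3 fit.py wrist22 scene22 top22
```

```text
{'clock': 9.8667, 'eef_pos': [0.595, -0.0393, 0.1539], 'tool_rot': [-0.05, 0.9987, -0.0002, -0.0045], 'ft_force': [0.4202, 0.1766, 0.6789], 'joint_pos': [-0.0653, 0.4856, 0.1288, 1.2228, -0.0014, -0.1652]}
tool y angle 1.6707829484114514 z [-0.009 -0.001 -1.   ]
tcp in cradle [ 0.022  -0.0138] 0.14288677487368023
wrist21 N 20917 x,slope dx/dy,zaxis [0.0174 0.0019 0.0592] rms 0.0005650093814669545 yrange [-0.08196783  0.07640524]
{'clock': 9.9167, 'eef_pos': [0.5945, -0.0393, 0.1528], 'tool_rot': [-0.05, 0.9987, -0.0001, -0.0051], 'ft_force': [0.0963, -0.7949, 0.2979], 'joint_pos': [-0.0653, 0.4863, 0.1271, 1.2217, -0.0015, -0.1653]}
tool y angle 1.6707620869398994 z [-0.01  -0.001 -1.   ]
tcp in cradle [ 0.0215 -0.0137] 0.14181937544793907
wrist22 N 21041 x,slope dx/dy,zaxis [0.0174 0.0017 0.0592] rms 0.0005702415752305689 yrange [-0.08209787  0.07645646]
scene22 N 1307 x,slope dx/dy,zaxis [ 0.0177 -0.0019  0.06  ] rms 0.0015600122514894258 yrange [-0.08275431  0.07862743]
top22 N 216 x,slope dx/dy,zaxis [ 0.0148 -0.0215  0.0592] rms 0.0020858189481526737 yrange [-0.0809162  -0.04371843]
```

View pics/wrist22.png

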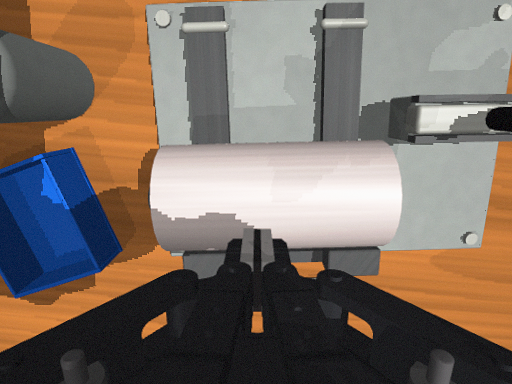

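View pics/scene22.png

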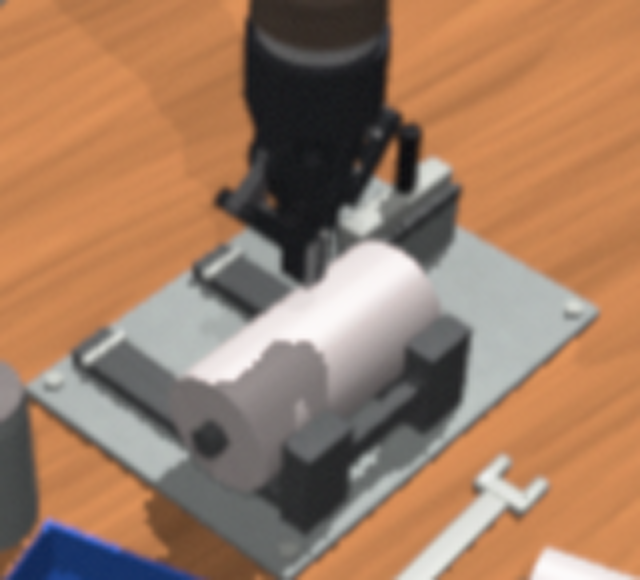

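Seated: x = 17.4 mm, skew about 0, axis at 59–60 mm in two views. The post is at wrist pixel (500,118). Now I go to the +y side of the keeper post.

Emit:
{"fn": "move_arm", "kwargs": {
  "moves": [
    [[0, 0, 0.02, 0, 0.015, 0, 1], [-0.027, 0.063, 0.01, 0, 0.01, 0, 1], [-0.027, 0.063, 0, 0, 0, 0, 1], [-0.027, 0.063, 0, 0, 0, 0, 1], [-0.027, 0.063, 0, 0, 0, 0, 1], [-0.027, 0.063, 0, 0, 0, 0, 1], [-0.027, 0.063, 0, 0, 0, 0, 1], [0, 0, 0, 0, 0, 0, 1]]
  ]
}}

```text
clock: 10.73
eef_pos: [0.504, 0.1525, 0.157]
tool_rot: [-0.045, 0.999, -0.0, -0.021]
ft_force: [0.1, -0.4, -0.2]
grip_width: 0.0002
```

```bash
python3 look.py 23 wrist scene top; python3 fit.py wrist23
```

```text
{'clock': 10.7333, 'eef_pos': [0.504, 0.1525, 0.157], 'tool_rot': [-0.0454, 0.9987, -0.0002, -0.0209], 'ft_force': [0.0927, -0.3913, -0.2234], 'joint_pos': [0.2885, 0.3749, -0.0363, 1.2002, 0.0097, 0.1974]}
tool y angle 1.661635311927952 z [-0.042 -0.002 -0.999]
tcp in cradle [-0.0445  0.1879] 0.1460423009124575
wrist23 N 7955 x,slope dx/dy,zaxis [0.0175 0.0017 0.0593] rms 0.0006015672161324937 yrange [-0.01075671  0.07700604]
```

View pics/wrist23.png

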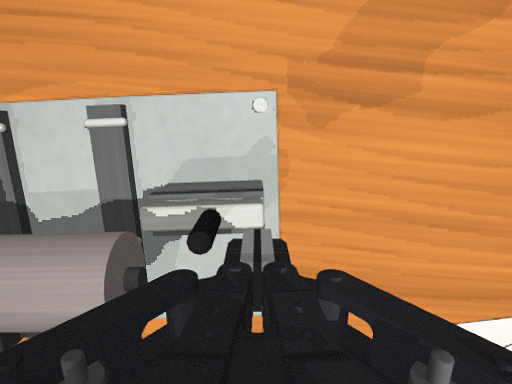

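View pics/scene23.png

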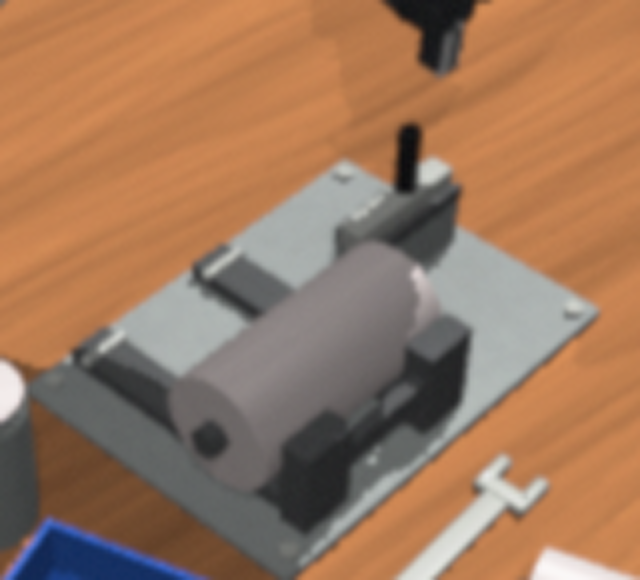

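Run:
```python
from h import *
a=.1243;O=np.array([.5635,-.099]);R=np.array([[np.cos(a),np.sin(a)],[-np.sin(a),np.cos(a)]])
c=load('wrist23');p=plane(c,[(200,240)],.12);print(p,p[:,:2]@R.T-O)
C=cloud(c);m=(C[...,2]>.112)&(C[...,2]<.125);m[:,:150]=0;m[:,225:]=0;m[262:]=0
P=C[m];q=P[:,:2]@R.T-O;print(len(q),q.mean(0),q.min(0),q.max(0))
# fingertip ground depth near tip
```

```text
[[0.51410384 0.11857079 0.12      ]] [[-0.0386622   0.15291731]]
568 [-0.03810718  0.15256094] [-0.04502635  0.1447553 ] [-0.02942406  0.15959129]
```

Emit:
{"fn": "move_arm", "kwargs": {
  "moves": [
    [[0.006, 0, -0.01, 0, -0.04, 0, 1], [0.006, 0, -0.02, 0, -0.04, 0, 1], [0, 0, -0.02, 0, 0, 0, 1], [0, 0, -0.02, 0, 0, 0, 1], [0, 0, -0.02, 0, 0, 0, 1], [0, 0, -0.01, 0, 0, 0, 1], [0, 0, 0, 0, 0, 0, 1]]
  ]
}}

```text
clock: 11.47
eef_pos: [0.5177, 0.1391, 0.1044]
tool_rot: [-0.035, 0.999, -0.003, 0.003]
ft_force: [0.3, 2.4, 1.8]
grip_width: 0.0001
```

```bash
python3 look.py 24 scene
```

```text
{'clock': 11.4667, 'eef_pos': [0.5177, 0.1391, 0.1044], 'tool_rot': [-0.0354, 0.9994, -0.0028, 0.003], 'ft_force': [0.3415, 2.373, 1.8264], 'joint_pos': [0.2661, 0.4065, -0.1368, 1.0229, -0.0067, 0.1952]}
tool y angle 1.6416653097909821 z [ 0.006 -0.005 -1.   ]
tcp in cradle [-0.0325  0.1728] 0.09341311998114181
```

View pics/scene24.png

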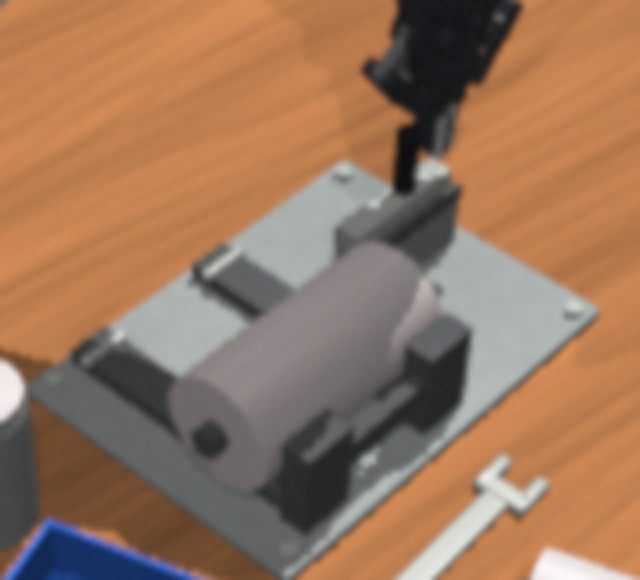

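Fingers are beside the post on its +y side, just touching at about 2 N. Pushing towards -y.

Emit:
{"fn": "move_arm", "kwargs": {
  "moves": [
    [[0, -0.008, 0, 0, 0, 0, 1], [0, -0.01, 0, 0, 0, 0, 1], [0, -0.012, 0, 0, 0, 0, 1], [0, -0.012, 0, 0, 0, 0, 1]]
  ]
}}

```text
clock: 11.85
eef_pos: [0.5197, 0.1176, 0.1058]
tool_rot: [-0.036, 0.999, -0.001, 0.005]
ft_force: [1.3, 2.3, -1.5]
grip_width: 0.0003
```

```bash
python3 look.py 25 wrist
```

```text
{'clock': 11.85, 'eef_pos': [0.5197, 0.1176, 0.1058], 'tool_rot': [-0.0357, 0.9994, -0.0012, 0.0045], 'ft_force': [1.3251, 2.3052, -1.4577], 'joint_pos': [0.2247, 0.3968, -0.148, 1.0176, -0.0041, 0.1533]}
tool y angle 1.6421902403724207 z [ 0.009 -0.002 -1.   ]
tcp in cradle [-0.0332  0.1512] 0.09478594276011518
```

View pics/wrist25.png

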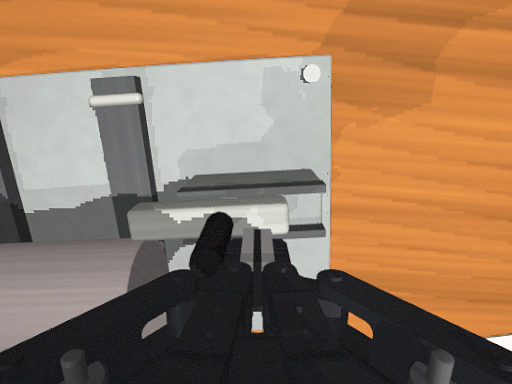

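Emit:
{"fn": "move_arm", "kwargs": {
  "moves": [
    [[0, -0.01, -0.002, 0, 0, 0, 1], [0, -0.012, -0.002, 0, 0, 0, 1], [0, -0.01, -0.002, 0, 0, 0, 1], [0, -0.008, 0, 0, 0, 0, 1]]
  ]
}}

```text
clock: 12.23
eef_pos: [0.5218, 0.0949, 0.1052]
tool_rot: [-0.035, 0.999, -0.001, 0.007]
ft_force: [0.8, 1.5, -1.6]
grip_width: 0.0001
```

```bash
python3 look.py 26
```

```text
{'clock': 12.2333, 'eef_pos': [0.5218, 0.0949, 0.1052], 'tool_rot': [-0.0351, 0.9994, -0.0011, 0.0075], 'ft_force': [0.825, 1.4695, -1.5693], 'joint_pos': [0.1823, 0.3888, -0.1623, 1.0052, -0.0044, 0.112]}
tool y angle 1.6410471817812495 z [ 0.015 -0.002 -1.   ]
tcp in cradle [-0.034   0.1284] 0.09421041355660806
```

Emit:
{"fn": "move_arm", "kwargs": {
  "moves": [
    [[0, -0.006, 0, 0, 0, 0, 1], [0, -0.005, 0, 0, 0, 0, 1]]
  ]
}}

```text
clock: 12.4
eef_pos: [0.522, 0.0908, 0.1054]
tool_rot: [-0.035, 0.999, 0.002, 0.008]
ft_force: [0.7, 15.5, 0.7]
grip_width: -0.0001
```

Emit:
{"fn": "move_arm", "kwargs": {
  "moves": [
    [[0, -0.004, 0, 0, 0, 0, 1], [0, -0.004, 0, 0, 0, 0, 1]]
  ]
}}

```text
clock: 12.57
eef_pos: [0.522, 0.0912, 0.1055]
tool_rot: [-0.037, 0.999, 0.008, 0.008]
ft_force: [0.7, 8.4, 1.3]
grip_width: -0.0003
```

Emit:
{"fn": "move_arm", "kwargs": {
  "moves": [
    [[0, -0.004, 0, 0, 0, 0, 1], [0, -0.004, 0, 0, 0, 0, 1]]
  ]
}}

```text
clock: 12.73
eef_pos: [0.5219, 0.0913, 0.1056]
tool_rot: [-0.039, 0.999, 0.013, 0.008]
ft_force: [0.7, 8.0, 0.2]
grip_width: -0.0003
```

Hard stop felt (15 N peak, then steady). Backing off to check the post position.

Emit:
{"fn": "move_arm", "kwargs": {
  "moves": [
    [[-0.001, 0.015, 0, 0.03, 0, 0, 1], [-0.002, 0.03, 0, 0, 0, 0, 1], [-0.002, 0.03, 0, 0, 0, 0, 1], [0, 0, 0.03, 0, 0, 0, 1], [0, 0, 0.06, 0, 0, 0, 1], [0, 0, 0.06, 0, 0, 0, 1], [0, 0, 0.03, 0, 0, 0, 1], [0, 0, 0, 0, 0, 0, 1]]
  ]
}}

```text
clock: 13.4
eef_pos: [0.511, 0.1242, 0.1929]
tool_rot: [-0.037, 0.999, 0.014, -0.001]
ft_force: [0.3, 0.4, 0.9]
grip_width: -0.0002
```

```bash
python3 look.py 27 wrist scene top; python3 fit.py wrist27 scene27 top27
```

```text
{'clock': 13.4, 'eef_pos': [0.511, 0.1242, 0.1929], 'tool_rot': [-0.0366, 0.9992, 0.0145, -0.0014], 'ft_force': [0.3438, 0.3665, 0.9049], 'joint_pos': [0.2223, 0.3157, -0.0243, 1.2283, 0.029, 0.1492]}
tool y angle 1.643925169597126 z [-0.004  0.029 -1.   ]
tcp in cradle [-0.041   0.1589] 0.1818876069883068
wrist27 N 11535 x,slope dx/dy,zaxis [ 0.0175 -0.0025  0.0593] rms 0.0014305556588545037 yrange [-0.06412888  0.07758133]
scene27 N 1321 x,slope dx/dy,zaxis [0.0176 0.0003 0.06  ] rms 0.0022163528501845755 yrange [-0.082203    0.07951685]
top27 N 1402 x,slope dx/dy,zaxis [ 0.0159 -0.0086  0.0591] rms 0.0026513184727873676 yrange [-0.08075559  0.08386529]
```

View pics/wrist27.png

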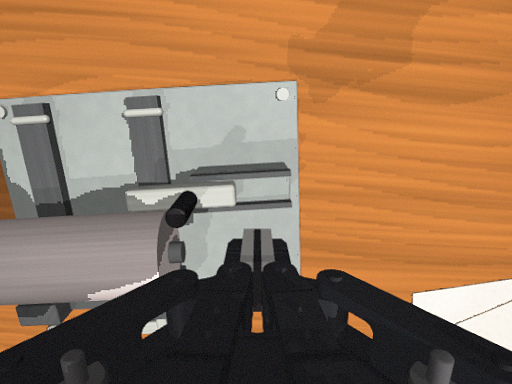

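View pics/scene27.png

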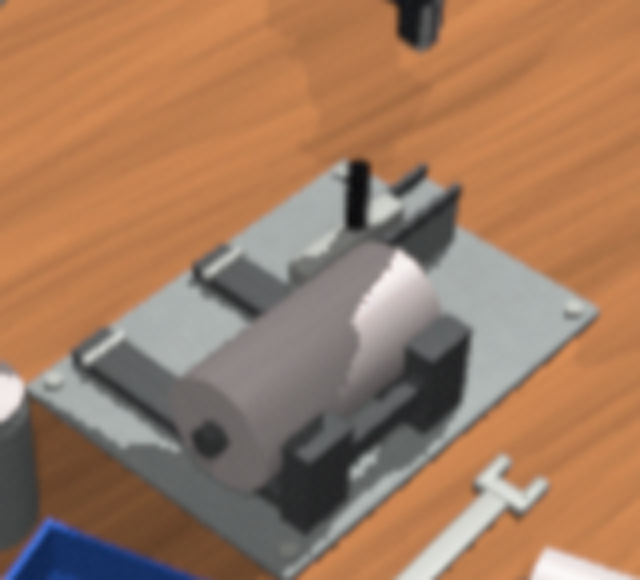

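View pics/top27.png

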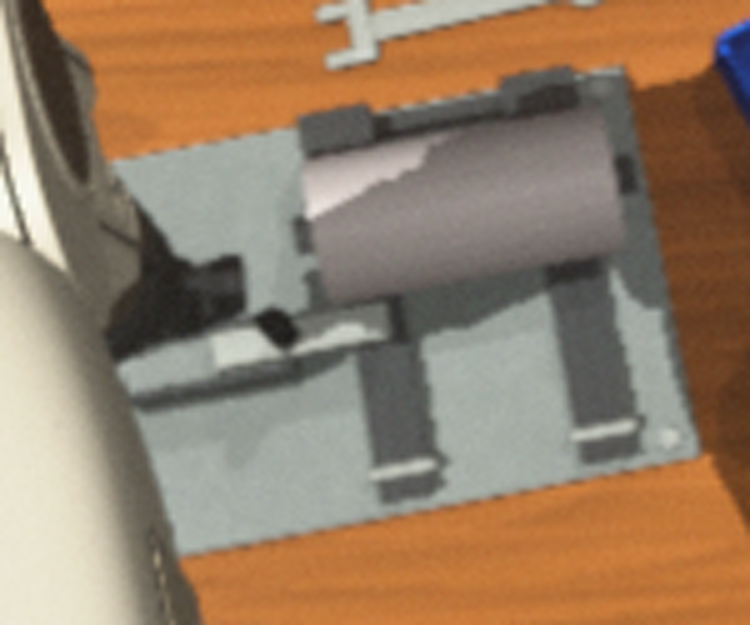

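Run:
```python
from h import *
a=.1243;O=np.array([.5635,-.099]);R=np.array([[np.cos(a),np.sin(a)],[-np.sin(a),np.cos(a)]])
S=lambda p:np.round(p[:,:2]@R.T-O,4)
c=load('wrist27');print('post wrist',S(plane(c,[(176,216)],.12)))
C=cloud(c);m=(C[...,2]>.112)&(C[...,2]<.125);m[:,:160]=0;m[:,205:]=0;m[240:]=0
print(m.sum(),S(C[m].mean(0)[None]))
s=load('scene27');t=load('top27')
print('scene',S(plane(s,[(200+358/4,90+165/4)],.12)),'before',S(plane(load('scene23'),[(200+409/4,90+130/4)],.12)))
print('top',S(plane(t,[(140+268/5,155+320/5)],.12)),'before',S(plane(load('top0'),[(145+148/5,160+305/5)],.12)))
# bystanders
for n,z in(('top0','top27'),('scene0','scene27')):
    A,B=load(n)['pixels'].astype(int),load(z)['pixels'].astype(int)
    for l,f in(('blue',lambda i:(i[...,2]>i[...,0]+50)),):
        for i in(A,B):
            y,x=np.nonzero(f(i)&(np.arange(512)[None]<(340 if 'top'in n else 260)));print(n,l,x.mean(),y.mean(),len(x))
for n in('scene','top'):
    A=load(n+'0')['pixels'][:,:,::-1];B=load(n+'27')['pixels'][:,:,::-1]
    sl=np.s_[160:290,170:400] if n=='scene' else np.s_[85:245,170:340]
    cv2.imwrite(f'pics/cmp_{n}.png',cv2.resize(np.vstack([A[sl],B[sl]]),None,fx=1.8,fy=1.8))
```

```text
post wrist [[-0.0382  0.1032]]
429 [[-0.0379  0.1034]]
scene [[-0.0356  0.1037]] before [[-0.0347  0.1522]]
top [[-0.0384  0.1031]] before [[-0.0345  0.151 ]]
top0 blue 306.1753623188406 172.95652173913044 1380
top0 blue 306.72126220886554 172.64162283996995 1331
scene0 blue 223.04909332153915 248.00884564352057 2261
scene0 blue 222.9942731277533 247.97577092511014 2270
```

View pics/cmp_scene.png

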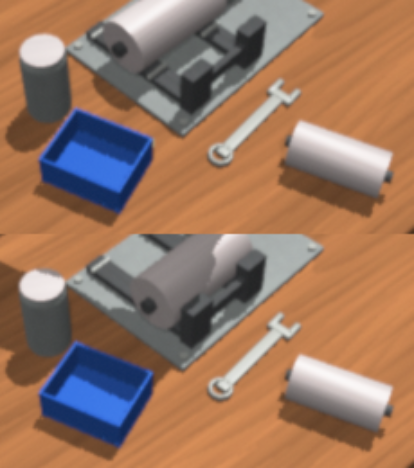

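Post moved 49 mm and stopped rigidly at y ≈ 103 mm in my frame, where 100 is nominal. I'll check my frame's y offset against the runners.

Run:
```python
from h import *
a=.1243;O=np.array([.5635,-.099]);R=np.array([[np.cos(a),np.sin(a)],[-np.sin(a),np.cos(a)]])
S=lambda p:np.round(p[:,:2]@R.T-O,4).tolist()
c=load('wrist22');print('rear ribs',S(plane(c,[(182,26),(229,26),(321,22),(368,22)],.022)))
i=c['pixels'].mean(-1)
for row in(80,110):
    g=np.abs(np.diff(cv2.GaussianBlur(i[row-2:row+3].mean(0)[None],(5,1),0)[0]))
    k=[x for x in range(165,400) if g[x]>4 and g[x]==g[x-4:x+5].max()];print(row,k,S(plane(c,[(x+.5,row) for x in k],.02)))
c=load('wrist27');print('ribs27',S(plane(c,[(11,120),(49,119),(123,114),(162,112)],.022)))
cv2.imwrite('pics/keep.png',cv2.resize(c['pixels'][150:260,100:310,::-1],None,fx=3.5,fy=3.5,interpolation=cv2.INTER_CUBIC))
print('bar end',S(plane(c,[(127,198),(235,193)],.07)))
```

```text
rear ribs [[-0.1106, -0.0699], [-0.1095, -0.0332], [-0.1107, 0.0384], [-0.1101, 0.0753]]
80 [184, 227, 283, 313, 323, 360] [[-0.0706, -0.0715], [-0.0696, -0.0364], [-0.0685, 0.0092], [-0.0679, 0.0337], [-0.0678, 0.0418], [-0.0672, 0.0722]]
110 [188, 228, 314, 323, 361, 389] [[-0.0468, -0.0701], [-0.0459, -0.0367], [-0.0441, 0.0349], [-0.044, 0.0424], [-0.0433, 0.0743], [-0.0429, 0.098]]
ribs27 [[-0.1109, -0.0691], [-0.1095, -0.0321], [-0.1097, 0.0392], [-0.1094, 0.0763]]
bar end [[-0.04, 0.0501], [-0.0389, 0.1425]]
```

View pics/keep.png

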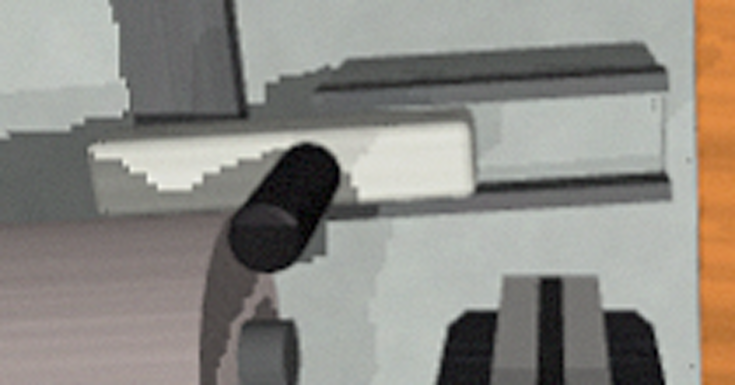

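The runner midline sits at +3 mm in my frame, so the post is at 100 mm, which is fully home. The roller is seated and the arm is clear. Handing in.

```bash
python3 -c "
from workcell import *
print(get_obs()['ft_force']);print(job_done())"
```

```text
[ 0.18956192  0.18036892 -0.29832098]
the job is handed in; nothing more can be done
None
```

The roller is in its seat and the keeper bar is fully home. I handed the job in at about 13.5 s with the arm raised clear of everything.

**What I did:** I rolled the roller with the closed fingertips pressing on its top. The readings between moves peaked at 14 N; I did not see the force inside each move. The first stroke failed: when I lifted off at the foot of the rib, the roller rolled back to its start. A second stroke brought it to the rib at rest, and a third took it over the top into the seat. I then pushed the keeper post towards -y until it hit its hard stop, with readings up to 15.5 N, and backed away.

**Last checks:**
- **Roller:** its axis is at x ≈ 17.5 mm, about 60 mm above the bench and straight, in both the wrist and scene views. The top view read 1.5 mm less, with a small skew. The arm blocked part of that view, so I trusted the other two.
- **Keeper:** the post first read y ≈ 103 mm against the nominal 100 mm. The runners showed my frame was about 3 mm off in y, so the corrected reading is 100 mm, which is full travel.
- **Bystanders:** the parts bin measured unmoved to under a pixel. The can and wrench looked unmoved in the before-and-after pictures, but I did not measure them.

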